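Tighten the centrifuge rotor's slotted hub screw

ROBOT

A 7-joint arm with a two-finger parallel gripper is mounted at the origin on the work surface. World frame = base frame: x ahead of the robot, y to its left, z up, the work surface at z = 0. Lengths are in m, angles in degrees, forces in N, time in s.
With the tool pointing down it reaches from about 0.425 to 0.875 m from the base axis. Payload 4.7 kg.
Tool frame: the origin (TCP) lies on the centre line of the jaws, within the pads' length; the fingertips stand 8 mm ahead of it and the grasp point (between the pads) lies 11 mm behind it; z points along the fingers, y is the direction in which the jaws open and shut (so a half turn about z gives the same grasp; the last joint's range is limited). The gripper opens to 87 mm and grips with 3 to 60 N. Pads are 19 mm wide; open, the fingers measure 117 mm over their backs; the gripper's body (75 mm by 190 mm) begins 51 mm behind the grasp point.
Start: joints at [-68.807, 18.392, -4.016, 83.108, 1.295, 78.541, -3.26], TCP at [0.226, 0.609, 0.231] pointing down, gripper open.
Joint ranges: [-163.93, 163.93], [-17.29, 119.83], [-79.2, 71.16], [3.27, 140.29], [-89.18, 269.18], [5.43, 117.66], [-154.24, 154.24]. Speed limits (degrees/s): [147.25, 147.25, 180, 180, 180, 180, 180].

INTERFACE

Orientations are given as [roll, pitch, yaw] about the fixed x, y, z axes, in that order (R = Rz(yaw) Ry(pitch) Rx(roll)).
In Python, from cell import status, vision, workorder gives the robot as it stands.
- The arm moves only by the tool step_arm, never from a script. Its argument "series" is a list of rows, each an object of numbers: "ax", "ay", "az": the turn, a rotation vector about the world's x, y, z in degrees; "x", "y", "z": the shift along the world's x, y, z in m; "claw": the opening in per cent of the stroke, from 0 (shut) to 100 (fully open). In form: [{"ax": .., "ay": .., "az": .., "x": .., "y": .., "z": .., "claw": ..}, ...]. A call has 1 to 12 rows; each row is the pose to reach, as a shift and turn from the pose commanded when the call began; what a row does not reach only later rows make up. A row lasts 1/10 s, in which the tool goes at most 50 mm and 8.59 degrees, less where a joint would pass 70% of its speed; a pose out of reach is approached as far as the arm can. A call with a gripper value outside its range is refused whole. The fingers move at their own pace and stop on an object; "squeeze" is the grip in N (left out, the last holds). Time passes only in rows, so rows that repeat a pose let the fingers close. It gives the time, the measured TCP pose, the force and the opening at its end, in the units of the state.
- status.get_obs(): the state, without advancing time (a new reading comes with each control period).
- vision.read_camera(name): name is "scene" or "top"; returns the picture (400x640x3 uint8, red, green, blue); there is no depth.
- vision.camera_params(name): a dict with "fovy" (degrees; the focal length in pixels is half the picture's height over the tangent of half this angle, whatever the lens; pixels are square), "cx", "cy" (the principal point, pixels), "dist" ([k1, k2, p1, p2, k3] as OpenCV has them; the pictures are not rectified), "eye" and "orientation" of the camera in the world. Camera axes: x right, y down, z forward; pixel columns grow to the right and rows downward; lengths in m; the calibration is good to about 2 mm. A picture is of the moment at which its call begins. camera_params takes no time and is no camera call.
- workorder.sign_off(): hands the job in, once; it reports no verdict.
The state is a dict: "time_s": time; "qpos": joint angles; "joint_velocities": joint speeds; "effort": joint torques, N m; "tool_pos": TCP position; "tool_rot": TCP orientation; "force": force on the tool from outside, world axes, zero at the start; "wrist_torque": the same for the moment, N m; "grip_width": finger opening in m.
Only numpy, scipy, OpenCV 4.12 (cv2) and the standard library are available. Lean on these libraries where they do the work, as an engineer would, in place of code of your own. Each camera call takes 0.05 s, during which the arm holds its last target.

TASK

The rotor's slotted screw, down inside the steel hub tube, is loose: take the big flat screwdriver from its sloping rest, find the slot with its blade and turn the screw clockwise until it is fully home against its stop. Then take the screwdriver out and stand it blade down in the steel pot, lowering it to the bottom before letting go. Do not knock the other things on the bench about.

Things in the scene. Friction and masses are not known exactly. Their poses are not given: they have to be found in the camera images.
- driver: Loose flat screwdriver, 165 mm long, 0.19 to 0.31 kg. Origin at the middle of the blade's tip edge; z axis from tip to handle, y along the blade's width, x across its thickness. From the tip: blade 4 mm thick, 18 mm wide, 14 mm long; round steel shank 21 mm in diameter to 80 mm; round black handle 32 mm in diameter from 80 to 165 mm. Balance point about 95 mm from the tip.
- handle (a point): Point on the driver's axis in its handle, 135 mm from the tip, 30 mm below the handle's end; axes as the driver's. At the start the driver lies in the rest, handle up, its axis 50 degrees above the bench; the handle's upper 50 mm are free above and on both sides. Standing by itself in the hub tube the driver leans by up to about 6 degrees.
- rest: Fixed grey sloping tool rest, base 150 x 75 mm, about 105 mm high. Origin at the centre of the base's underside; its x axis points level the way the driver's handle points. The driver's tip sits at x = -50, z = 30 mm against a stop; a trough with low side walls holds the shank, a 22 mm wide support the lower 35 mm of the handle. The driver lifts out straight up.
- rotor: Fixed bronze-coloured conical rotor, 150 mm in diameter, cone 55 mm high. Origin at the centre of its underside, z up. On its middle stands a steel hub tube, z = 55 to 123 mm: bore 24 mm in diameter up to z = 113 mm, then widening to about 36 mm at the mouth. The shank has 1.5 mm of play all round in the bore.
- hub_mouth (a point): Centre of the hub tube's mouth, on the tube's upright axis, 123 mm above the bench.
- screw_top (a point): Centre of the top of the screw's head, on the hub's axis at the bottom of the bore, 67 mm above the bench; z up. The slot runs right across the 20 mm head, 8 mm wide, 8 mm deep. Its direction differs every time and is not measured; it shows from above down the tube until the driver stands there. The blade drops in when within about 11 degrees of the slot.
- screw (a joint): How far the screw is turned clockwise (seen from above), in rad: starts at 0 to 0.2; the hard stop, fully home, is at 1.8. It does not tell the direction of the slot. Turning takes about 0.1 N m (a light touch of the blade on the head does not turn it); it stays where it is left and does not sink as it turns.
- pot: Fixed open round steel pot for tools, straight-sided, 90 mm foot, 72 mm outside diameter, 90 mm high, wall 4 mm, floor about 5 mm. Origin at the centre of its underside, z up. The driver stands in it leaning, blade down.
- reagent: Bystander, to be left alone: jar 52 mm in diameter, 85 mm high; origin under its centre.
- beaker: Bystander, to be left alone: glass beaker 64 mm in diameter, 75 mm high; origin under its centre.
- rotorlid: Bystander, to be left alone: clear rotor lid with a steel knob, 124 mm in diameter, 34 mm high; origin under its centre.
- spanner: Bystander, to be left alone: steel spanner 150 mm long, lying flat along its x axis.
- tipbox: Bystander, to be left alone: grey box 75 x 110 x 45 mm; origin under its centre.
- tuberack: Bystander, to be left alone: white tube rack 80 x 170 mm, 66 mm high with tubes; origin under its centre.
- powerbrick: Bystander, to be left alone: black power adapter 55 x 120 x 32 mm; origin under its centre.
Mind the look-alikes: they are no part of the job. What is shaped like the pot but purple or yellow is not meant.

How it is judged (in metres and radians):
On the way, in this order (a step that is already met when the one before it is completed fails the run):
1. the driver's blade has dropped into the screw's slot (tip at least 5 mm below the top of the head) (z of driver in the frame of screw_top below -0.005 m and horizontal distance between driver and screw_top below 0.006 m and angle between driver's own z axis and vertical below 0.2 rad), for 0.1 s.
2. with the blade in the slot, the screw is turned home to its stop (over 1.65 rad) (all of step 1 and value of joint screw above 1.65 rad), for 0.1 s.
3. the driver is lowered to the bottom of the pot, still held (tip less than 30 mm above the pot's underside) (z of driver in the frame of pot below 0.03 m and horizontal distance between driver and pot below 0.036 m and angle between driver's own z axis and vertical below 0.7 rad and contact force between the fingers and driver above 0.5 N), for 0.05 s.
At the end, for the whole second after the job is handed in: The screw is within 0.15 rad of its stop (over 1.65 rad), and the driver stands in the pot, blade down: its tip less than 30 mm above the pot's underside and within 36 mm of its axis, leaning less than 0.7 rad (value of joint screw above 1.65 rad and z of driver in the frame of pot below 0.03 m and horizontal distance between driver and pot below 0.036 m and angle between driver's own z axis and vertical below 0.7 rad); the robot touches nothing.
It fails at once if a bystander is moved by more than 30 mm (distance of any of reagent, beaker, rotorlid, spanner, tipbox, tuberack, powerbrick from where it was at the start of the episode above 0.03 m).
It also fails if it takes over 72 s, if anything falls off the work surface, if the arm or the gripper's body presses on something with over 40 N, if the wrist force passes 120 N, or if a joint passes its speed limit or range.

## Working session

There is one attempt and no reset: what is moved stays moved. The work goes in short steps, Python scripts to look and compute and a tool call to move; the robot and the scene stay as the last step left them, time stands still between calls to the robot, and variables do not carry over. Pictures are saved under pics/ and viewed, and the job is handed in when it is done.

Besides the shell and the picture viewer there is one more tool, called after "Call:" by a JSON object that holds its "method" and its "body". step_arm: Moves the arm, as the interface text tells. Its arguments: {"type":"object","properties":{"series":{"type":"array"},"squeeze":{"type":"number"}},"required":["series"]}

```bash
mkdir -p pics; ls
python3 - <<'E'
from cell import status, vision, workorder
import cv2
print(status.get_obs())
for n in ("scene","top"):
    p=vision.camera_params(n);print(n,p)
    cv2.imwrite(f"pics/{n}0.png",vision.read_camera(n)[:,:,::-1])
E
```

```text
pics
{'time_s': 0.0, 'qpos': array([-68.80685236,  18.43724294,  -4.01374709,  83.17408536,
         1.29615279,  78.5413024 ,  -3.25914403]), 'joint_velocities': array([ 0.04508437,  0.11573133,  0.02433384,  0.05475535, -0.06066802,
       -0.04254728,  0.04031743]), 'effort': array([ 1.11337145e-04, -4.91291070e+01, -4.03765664e-01, -3.12535071e+01,
       -6.38781628e-02,  4.37754253e-02,  1.75299974e-04]), 'tool_pos': array([0.22630115, 0.60876375, 0.22948901]), 'tool_rot': array([-1.79892668e+02,  7.46576740e-03,  1.59615984e+02]), 'force': array([-0.3191168 ,  0.40436035,  0.48333376]), 'wrist_torque': array([ 0.02220395,  0.0267085 , -0.01583932]), 'grip_width': 0.087100074616045}
scene {'fovy': 56.25475089446845, 'cx': 317.5563760964422, 'cy': 197.56463437572484, 'dist': array([-0.07325017,  0.        ,  0.        ,  0.        ,  0.        ]), 'eye': array([ 1.21912619, -0.21596783,  1.07141065]), 'orientation': array([-143.01025213,   -0.21988453,   66.33939811])}
top {'fovy': 49.779857566378986, 'cx': 314.28358744561854, 'cy': 202.68261672950223, 'dist': array([0.00273155, 0.        , 0.        , 0.        , 0.        ]), 'eye': array([0.21465527, 0.06817774, 1.6504278 ]), 'orientation': array([-167.49394689,   -0.32075327,  -91.44030591])}
```

View pics/scene0.png

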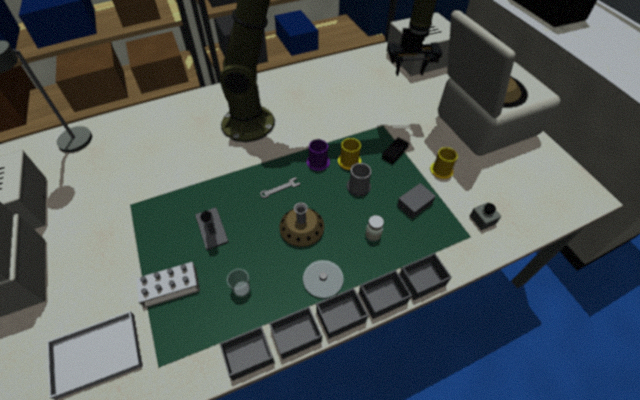

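View pics/top0.png

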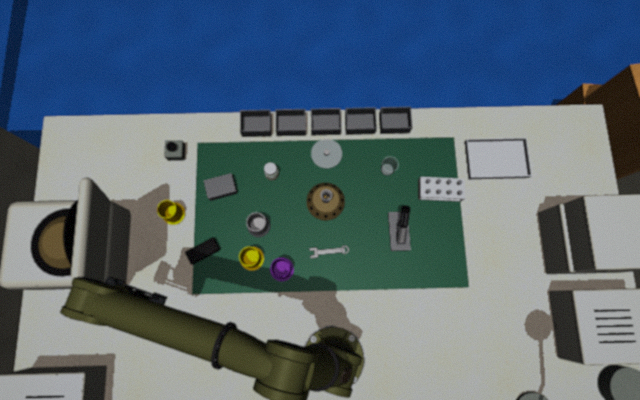

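In the scene view: arm at the rear, driver in its rest at about (210,228), rotor at (302,222), grey pot at (360,180), and the purple (318,153) and yellow (350,153), (445,162) look-alikes. In the top view: driver at (402,228), rotor at (325,200), pot at (257,223). Next I'll write helpers and make enlarged crops.

```bash
cat > h.py <<'E'
import numpy as np, cv2
from scipy.spatial.transform import Rotation as R
from cell import status, vision
def cam(n):
    p=vision.camera_params(n); f=200/np.tan(np.radians(p['fovy']/2))
    K=np.array([[f,0,p['cx']],[0,f,p['cy']],[0,0,1.]])
    return K,np.array(p['dist']),np.array(p['eye']),R.from_euler('xyz',p['orientation'],degrees=True).as_matrix()
def proj(n,P):
    K,d,e,M=cam(n); P=np.atleast_2d(np.array(P,float))
    return cv2.projectPoints(P,cv2.Rodrigues(M.T)[0],-M.T@e,K,d)[0][:,0]
def ray(n,uv):
    K,d,e,M=cam(n); q=cv2.undistortPoints(np.array([[uv]],float),K,d)[0,0]
    v=M@np.array([q[0],q[1],1]); return e,v/np.linalg.norm(v)
def plane(n,uv,z):
    e,v=ray(n,uv); return e+v*(z-e[2])/v[2]
def tri(uv1,uv2):
    a,u=ray('scene',uv1); b,v=ray('top',uv2)
    s=np.linalg.lstsq(np.c_[u,-v],b-a,rcond=None)[0]
    p,q=a+s[0]*u,b+s[1]*v; return (p+q)/2,np.linalg.norm(p-q)
def crop(img,x0,y0,w,h,s,fn):
    c=cv2.resize(img[y0:y0+h,x0:x0+w],None,fx=s,fy=s,interpolation=cv2.INTER_CUBIC); cv2.imwrite(fn,c[:,:,::-1])
E
python3 - <<'E'
from h import *
a=cv2.imread('pics/scene0.png')[:,:,::-1]; b=cv2.imread('pics/top0.png')[:,:,::-1]
top=[cv2.resize(b[190:260,370:440],(392,392),interpolation=2),cv2.resize(b[165:235,290:360],(392,392),interpolation=2)]
sc=[cv2.resize(a[195:265,175:245],(392,290),interpolation=2),cv2.resize(a[190:260,265:335],(392,290),interpolation=2)]
cv2.imwrite('pics/c1.png',np.hstack(top)[:,:,::-1])
crop(a,175,190,180,75,4.4,'pics/c2.png')
crop(b,220,195,90,90,6,'pics/c3.png')
E
```

```text
(no output)
```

View pics/c1.png

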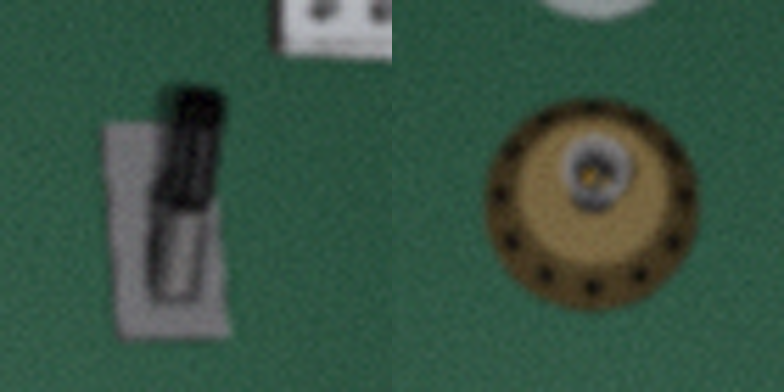

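View pics/c2.png

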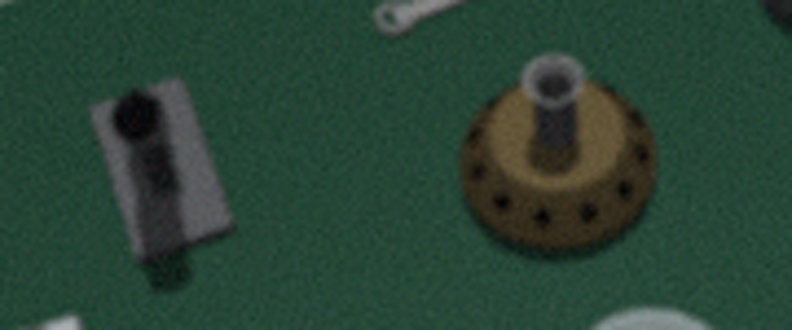

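View pics/c3.png

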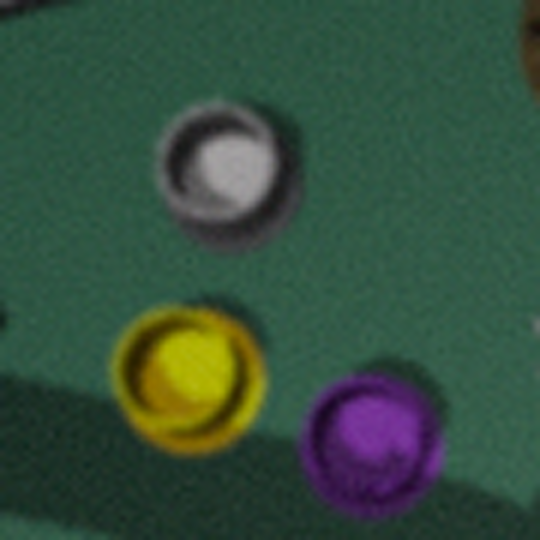

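The crops show the bare grey steel pot at top (257,223). The yellow one at (252,258) and the purple one at (282,268) are the look-alikes, so the grey pot is the one meant. The driver's black handle runs from the rest's lower part up-image, and the rotor tube's mouth is at top (325,195). Now I'll measure positions.

Run:
```python
from h import *
a=cv2.imread('pics/scene0.png')[:,:,::-1]; b=cv2.imread('pics/top0.png')[:,:,::-1]
def info(n,img,roi,lo,hi,k=3):
    x0,y0,w,h=roi; hsv=cv2.cvtColor(np.ascontiguousarray(img[y0:y0+h,x0:x0+w]),cv2.COLOR_RGB2HSV)
    m=cv2.inRange(hsv,lo,hi); nb,l,s,c=cv2.connectedComponentsWithStats(m)
    for i in range(1,nb):
        if s[i,4]>25: print(n,(s[i,:4]+[x0,y0,0,0]).tolist(),s[i,4],(c[i]+[x0,y0]).round(1))
    return m
print('black'); info('top',b,(375,195,55,60),(0,0,0),(179,255,40)); info('scene',a,(185,195,60,60),(0,0,0),(179,255,35))
print('bronze'); info('top',b,(290,165,70,70),(8,70,40),(30,255,255)); info('scene',a,(265,190,70,65),(8,70,40),(30,255,255))
print('rest grey'); m=info('top',b,(375,195,55,60),(0,0,55),(179,50,255)); 
print('pot'); info('top',b,(235,205,45,40),(0,0,60),(179,50,255)); info('scene',a,(340,160,40,45),(0,0,60),(179,50,255))
# point guesses
print('hub mouth tri',tri((301.4,208.8),(326.0,195.3)))
print('top mouth plane',plane('top',(326.2,196.0),.123),'scene',plane('scene',(300.7,208.6),.123))
print('rotor base top',plane('top',(325.3,202),.03))
print('pot mouth top',plane('top',(256.5,222),.09))
for uv in [(388.8,212),(399,212),(410,250.5),(391,250.5)]: print('rest base corner',plane('top',uv,0.005))
print('handle end tri',tri((206,216.5),(405.5,208.5)))
```

```text
black
top [398, 206, 12, 22] 176 [403.6 215.8]
scene [201, 211, 14, 24] 156 [207.7 221.2]
scene [208, 245, 10, 10] 46 [212.7 249.8]
bronze
top [307, 183, 37, 37] 868 [324.9 202.4]
scene [280, 209, 44, 37] 1054 [301.4 227.7]
rest grey
top [419, 195, 11, 6] 55 [424.2 197.1]
top [388, 211, 23, 40] 605 [397.8 233.6]
pot
top [246, 212, 24, 25] 324 [257.  223.9]
scene [350, 163, 22, 16] 101 [360.4 171.2]
hub mouth tri (array([0.58173526, 0.00971968, 0.11722554]), np.float64(0.004632617389959888))
top mouth plane [0.57701965 0.00709099 0.123     ] scene [0.58464808 0.00886508 0.123     ]
rotor base top [0.57541787 0.00757783 0.03      ]
pot mouth top [0.49294289 0.26449259 0.09      ]
rest base corner [ 0.53518415 -0.23942237  0.005     ]
rest base corner [ 0.53422986 -0.27917579  0.005     ]
rest base corner [ 0.38348894 -0.31105993  0.005     ]
rest base corner [ 0.38526209 -0.23843783  0.005     ]
handle end tri (array([ 0.51799636, -0.26993537,  0.15234673]), np.float64(0.004166767326762082))
```

Run:
```python
from h import *
for n in ('scene','top'):
    s=np.mean([vision.read_camera(n).astype(float) for _ in range(10)],0)
    np.save(f'pics/{n}_avg.npy',s)
    i=np.clip(s*1.6,0,255).astype(np.uint8)
    if n=='top':
        crop(i,380,200,45,58,10,'pics/d1.png'); crop(i,312,182,26,26,22,'pics/d2.png')
    else: crop(i,190,205,45,50,11,'pics/d3.png'); crop(i,288,196,28,28,20,'pics/d4.png')
```

```text
(no output)
```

View pics/d1.png

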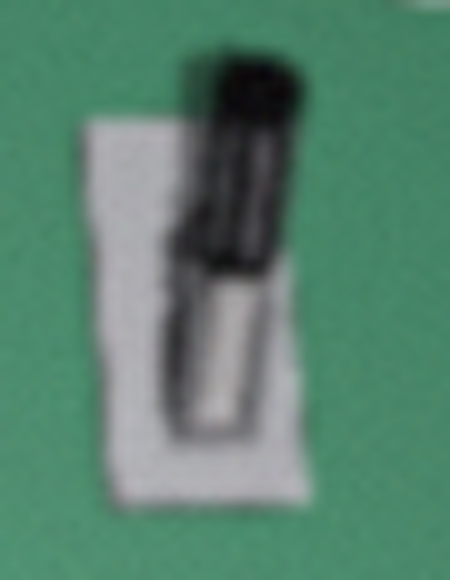

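View pics/d2.png

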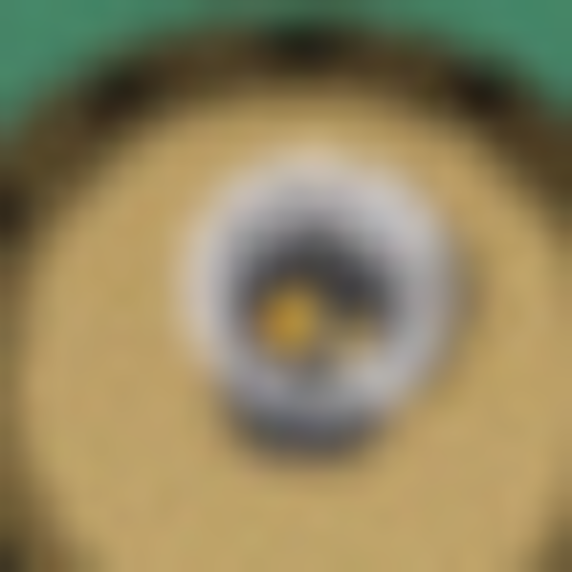

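View pics/d3.png

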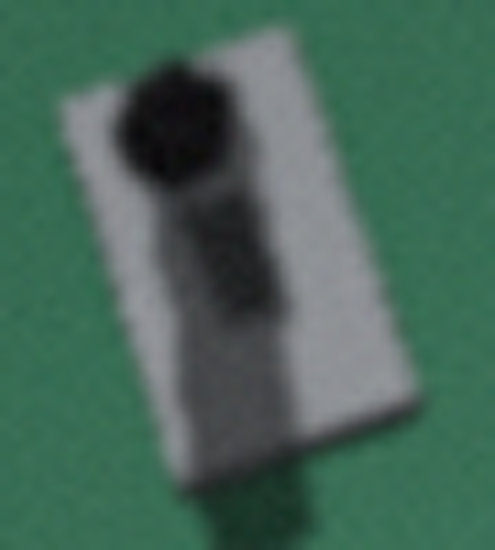

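View pics/d4.png

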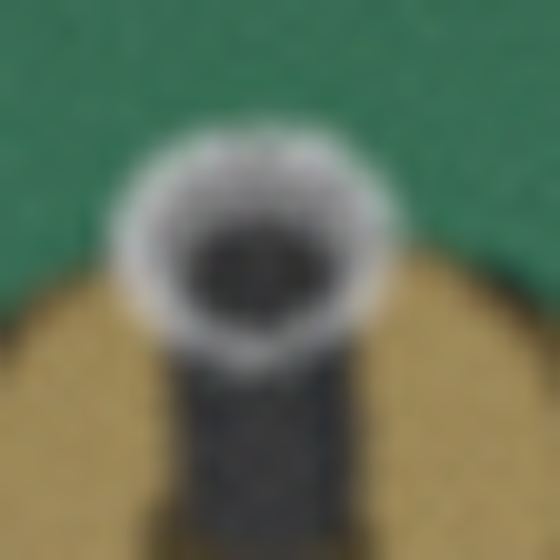

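Run:
```python
from h import *
pt=plane('top',(325.98,194.48),.123); ps=plane('scene',(300.3,207.7),.123); print('mouth',pt,ps,tri((300.3,207.7),(325.98,194.48)))
# rotor disc base: fit ellipse to bronze mask
b=np.load('pics/top_avg.npy').astype(np.uint8); a=np.load('pics/scene_avg.npy').astype(np.uint8)
i=np.clip(b*1.0*1.6,0,255).astype(np.uint8)
c=cv2.resize(i[182:208,312:338],None,fx=22,fy=22,interpolation=2)
H=(pt+ps)/2; 
for ctr,col in ((pt,(255,0,0)),):
  for r,z in ((.018,.123),(.012,.113),(.010,.067)):
    t=np.linspace(0,2*np.pi,60); P=np.c_[ctr[0]+r*np.cos(t),ctr[1]+r*np.sin(t),0*t+z]
    q=((proj('top',P)-[312,182]+.5)*22-.5).astype(int)
    cv2.polylines(c,[q.reshape(-1,1,2)],True,col,1)
cv2.imwrite('pics/e1.png',c[:,:,::-1])
# rest corners (base) top view
f=lambda x,y:(380+(x+.5)/10-.5,200+(y+.5)/10-.5)
C=[plane('top',f(*q),0.012) for q in ((85,118),(118,500),(312,500))]; print(np.round(C,4))
g=lambda x,y:(190+(x+.5)/11-.5,205+(y+.5)/11-.5)
D=[plane('scene',g(*q),0.012) for q in ((62,103),(288,28),(415,398),(185,490))]; print(np.round(D,4))
for q1,q2 in (((62,103),(85,118)),((415,398),(118,500))): pass
print('TLtri',tri(g(288,28),f(118,500)),tri(g(62,103),f(312,500)), tri(g(415,398),f(85,118)))
print('handle end scene@z.156',plane('scene',g(172,122),.156))
print('handle top end @', plane('top',f(258,92),.156))
print('tri',tri(g(172,122),f(258,92)))
```

```text
mouth [0.58273158 0.00771568 0.123     ] [0.58097482 0.00901525 0.123     ] (array([0.58232275, 0.00815142, 0.12514961]), np.float64(0.0007341053208867818))
[[ 0.5365 -0.2354  0.012 ]
 [ 0.3881 -0.2387  0.012 ]
 [ 0.3863 -0.3126  0.012 ]]
[[ 0.386  -0.308   0.012 ]
 [ 0.3862 -0.2349  0.012 ]
 [ 0.534  -0.2341  0.012 ]
 [ 0.5375 -0.3051  0.012 ]]
TLtri (array([ 0.38806521, -0.23645568,  0.01507447]), np.float64(0.0033305362584881413)) (array([ 0.38645706, -0.31001793,  0.01343154]), np.float64(0.004375307365214502)) (array([ 0.53591273, -0.23440357,  0.01510213]), np.float64(0.0007726343062463442))
handle end scene@z.156 [ 0.51740104 -0.2692135   0.156     ]
handle top end @ [ 0.51608794 -0.27061316  0.156     ]
tri (array([ 0.51639226, -0.27004295,  0.15500346]), np.float64(0.0015762595908351427))
```

View pics/e1.png

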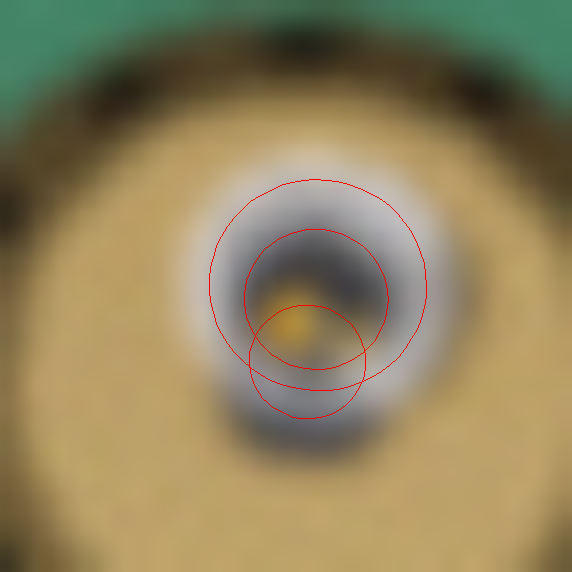

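Estimates agree: mouth ≈ (0.582, 0.008, z 0.123), rest yaw ≈ 1°, handle end ≈ (0.517, −0.270, 0.156). The last is within about 2 mm of what the rest's geometry predicts. The slot shows as a dark band between two bronze segments in the bore, roughly yaw −24°. Starting to move.

Call:
{"method": "step_arm", "body": {"series": [{"x":0.27,"y":-0.31,"z":0.12,"az":-70},{"x":0.27,"y":-0.31,"z":0.12,"az":-70},{"x":0.27,"y":-0.31,"z":0.12,"az":-70},{"x":0.27,"y":-0.31,"z":0.12,"az":-70},{"x":0.27,"y":-0.31,"z":0.12,"az":-70},{"x":0.27,"y":-0.31,"z":0.12,"az":-70},{"x":0.27,"y":-0.31,"z":0.12,"az":-70},{"x":0.27,"y":-0.31,"z":0.12,"az":-70},{"x":0.27,"y":-0.31,"z":0.12,"az":-70}]}}

```text
invalid input
```

Call:
{"method": "step_arm", "body": {"series": [{"ax":0,"ay":0,"az":-70,"x":0.27,"y":-0.31,"z":0.12,"claw":100},{"ax":0,"ay":0,"az":-70,"x":0.27,"y":-0.31,"z":0.12,"claw":100},{"ax":0,"ay":0,"az":-70,"x":0.27,"y":-0.31,"z":0.12,"claw":100},{"ax":0,"ay":0,"az":-70,"x":0.27,"y":-0.31,"z":0.12,"claw":100},{"ax":0,"ay":0,"az":-70,"x":0.27,"y":-0.31,"z":0.12,"claw":100},{"ax":0,"ay":0,"az":-70,"x":0.27,"y":-0.31,"z":0.12,"claw":100},{"ax":0,"ay":0,"az":-70,"x":0.27,"y":-0.31,"z":0.12,"claw":100},{"ax":0,"ay":0,"az":-70,"x":0.27,"y":-0.31,"z":0.12,"claw":100},{"ax":0,"ay":0,"az":-70,"x":0.27,"y":-0.31,"z":0.12,"claw":100}]}}

```text
time_s: 2.0
tool_pos: [0.4995, 0.295, 0.3523]
tool_rot: [179.8, 0.0, 89.2]
force: [0.9, -0.9, 0.3]
grip_width: 0.0871
```

Call:
{"method": "step_arm", "body": {"series": [{"ax":0,"ay":0,"az":-89,"x":0.09,"y":-0.565,"z":-0.05,"claw":100},{"ax":0,"ay":0,"az":-89,"x":0.09,"y":-0.565,"z":-0.05,"claw":100},{"ax":0,"ay":0,"az":-89,"x":0.09,"y":-0.565,"z":-0.05,"claw":100},{"ax":0,"ay":0,"az":-89,"x":0.09,"y":-0.565,"z":-0.05,"claw":100},{"ax":0,"ay":0,"az":-89,"x":0.09,"y":-0.565,"z":-0.05,"claw":100},{"ax":0,"ay":0,"az":-89,"x":0.09,"y":-0.565,"z":-0.05,"claw":100},{"ax":0,"ay":0,"az":-89,"x":0.09,"y":-0.565,"z":-0.05,"claw":100},{"ax":0,"ay":0,"az":-89,"x":0.09,"y":-0.565,"z":-0.05,"claw":100},{"ax":0,"ay":0,"az":-89,"x":0.09,"y":-0.565,"z":-0.05,"claw":100},{"ax":0,"ay":0,"az":-89,"x":0.09,"y":-0.565,"z":-0.05,"claw":100},{"ax":0,"ay":0,"az":-89,"x":0.09,"y":-0.565,"z":-0.05,"claw":100},{"ax":0,"ay":0,"az":-89,"x":0.09,"y":-0.565,"z":-0.05,"claw":100}]}}

```text
time_s: 3.2
tool_pos: [0.5857, -0.2699, 0.2996]
tool_rot: [179.9, 0.1, 0.5]
force: [-0.1, -0.5, -0.5]
grip_width: 0.087
```

Call:
{"method": "step_arm", "body": {"series": [{"ax":0,"ay":40,"az":0,"x":0,"y":0,"z":0,"claw":100},{"ax":0,"ay":40,"az":0,"x":0,"y":0,"z":0,"claw":100},{"ax":0,"ay":40,"az":0,"x":0,"y":0,"z":0,"claw":100},{"ax":0,"ay":40,"az":0,"x":0,"y":0,"z":0,"claw":100},{"ax":0,"ay":40,"az":0,"x":0,"y":0,"z":0,"claw":100},{"ax":0,"ay":40,"az":0,"x":0,"y":0,"z":0,"claw":100}]}}

```text
time_s: 3.8
tool_pos: [0.5983, -0.2231, 0.3131]
tool_rot: [179.7, 29.3, 6.3]
force: [3.8, 7.1, -3.6]
grip_width: 0.0874
```

```bash
python3 -c "
from cell import status;o=status.get_obs();print(o['qpos'].round(1),o['tool_pos'].round(4),o['tool_rot'].round(2),o['time_s'])"
```

```text
[ -0.5  39.3  26.8  52.3  -2.  117.2 -59.5] [ 0.5983 -0.2231  0.3131] [179.67  29.31   6.3 ] 3.8
```

```bash
cat >> h.py <<'E'
def delta(pos,rpy):
    o=status.get_obs(); A=R.from_euler('xyz',o['tool_rot'],degrees=True); B=R.from_euler('xyz',rpy,degrees=True)
    print('t',o['time_s'],'shift',(np.array(pos)-o['tool_pos']).round(4),'rot',(B*A.inv()).as_rotvec(degrees=True).round(2))
    print('q',o['qpos'].round(1),'F',o['force'].round(1),'T',o['wrist_torque'].round(3),'w',round(float(o['grip_width']),4),'pos',o['tool_pos'].round(4),o['tool_rot'].round(2))
E
python3 -c "
from h import *
delta([.55,-.2705,.195],[180,40,0.5])"
```

```text
t 3.8 shift [-0.0483 -0.0474 -0.1181] rot [-0.36 10.69 -5.97]
q [ -0.5  39.3  26.8  52.3  -2.  117.2 -59.5] F [ 3.8  7.1 -3.6] T [ 0.553 -0.839 -0.242] w 0.0874 pos [ 0.5983 -0.2231  0.3131] [179.67  29.31   6.3 ]
```

Call:
{"method": "step_arm", "body": {"series": [{"ax":0,"ay":0,"az":-6,"x":-0.048,"y":-0.047,"z":-0.118,"claw":100},{"ax":0,"ay":0,"az":-6,"x":-0.048,"y":-0.047,"z":-0.118,"claw":100},{"ax":0,"ay":0,"az":-6,"x":-0.048,"y":-0.047,"z":-0.118,"claw":100},{"ax":0,"ay":0,"az":-6,"x":-0.048,"y":-0.047,"z":-0.118,"claw":100},{"ax":0,"ay":0,"az":-6,"x":-0.048,"y":-0.047,"z":-0.118,"claw":100},{"ax":0,"ay":0,"az":-6,"x":-0.048,"y":-0.047,"z":-0.118,"claw":100}]}}

```text
time_s: 4.4
tool_pos: [0.5385, -0.2989, 0.2031]
tool_rot: [176.5, 29.8, -4.5]
force: [0.0, -0.3, -0.1]
grip_width: 0.087
```

```bash
python3 -c "
from h import *
delta([.55,-.2705,.195],[180,40,0.5])"
```

```text
t 4.4 shift [ 0.0115  0.0284 -0.0081] rot [ 3.24 10.14  2.95]
q [  1.1  38.8  32.   67.9  -3.2 103.6 -62. ] F [ 0.  -0.3 -0.1] T [ 0.04  -0.436 -0.021] w 0.087 pos [ 0.5385 -0.2989  0.2031] [176.48  29.75  -4.47]
```

Call:
{"method": "step_arm", "body": {"series": [{"ax":3.2,"ay":10,"az":3,"x":0.011,"y":0.028,"z":-0.008,"claw":100},{"ax":3.2,"ay":10,"az":3,"x":0.011,"y":0.028,"z":-0.008,"claw":100},{"ax":3.2,"ay":10,"az":3,"x":0.011,"y":0.028,"z":-0.008,"claw":100},{"ax":3.2,"ay":10,"az":3,"x":0.011,"y":0.028,"z":-0.008,"claw":100}]}}

```text
time_s: 4.8
tool_pos: [0.5482, -0.2723, 0.1946]
tool_rot: [179.7, 39.9, 0.3]
force: [-1.0, -0.5, 0.4]
grip_width: 0.0871
```

```bash
python3 -c "
from h import *
delta([.55,-.2705,.195],[180,40,0.5])
delta([.4935,-.2705,.128],[180,40,0.8])
i=vision.read_camera('scene');crop(i,150,150,130,110,6,'pics/f1.png')"
```

```text
t 4.8 shift [0.0018 0.0018 0.0004] rot [0.2  0.09 0.07]
q [  1.5  46.7  30.3  60.   -2.4 113.4 -59.5] F [-1.  -0.5  0.4] T [-0.057 -0.581  0.015] w 0.0871 pos [ 0.5482 -0.2723  0.1946] [179.74  39.91   0.26]
t 4.8 shift [-0.0547  0.0018 -0.0666] rot [0.2  0.09 0.37]
q [  1.5  46.7  30.3  60.   -2.4 113.4 -59.5] F [-1.  -0.5  0.4] T [-0.057 -0.581  0.015] w 0.0871 pos [ 0.5482 -0.2723  0.1946] [179.74  39.91   0.26]
```

View pics/f1.png

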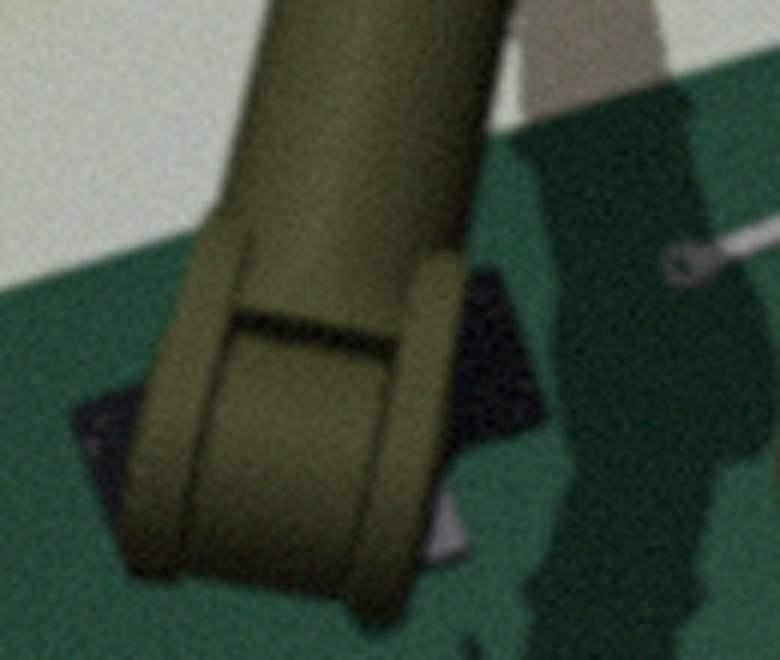

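The arm hides the handle in this view, but the tool pose matches the computed axis. Advancing along it to the handle, then closing.

Call:
{"method": "step_arm", "body": {"series": [{"ax":0,"ay":0,"az":0,"x":-0.014,"y":0.002,"z":-0.017,"claw":100},{"ax":0,"ay":0,"az":0,"x":-0.028,"y":0.002,"z":-0.034,"claw":100},{"ax":0,"ay":0,"az":0,"x":-0.042,"y":0.002,"z":-0.05,"claw":100},{"ax":0,"ay":0,"az":0,"x":-0.055,"y":0.002,"z":-0.066,"claw":100},{"ax":0,"ay":0,"az":0,"x":-0.055,"y":0.002,"z":-0.066,"claw":100}]}}

```text
time_s: 5.35
tool_pos: [0.49, -0.2706, 0.1278]
tool_rot: [179.9, 40.1, 0.1]
force: [0.1, 0.2, 0.3]
grip_width: 0.0867
```

```bash
python3 -c "
from h import *
delta([.4935,-.2705,.128],[180,40,0.8])"
```

```text
t 5.35 shift [0.0035 0.0001 0.0002] rot [ 0.07 -0.09  0.6 ]
q [ -0.4  43.   30.3  74.6  -1.6 102.9 -60.3] F [0.1 0.2 0.3] T [-0.058 -0.58   0.05 ] w 0.0867 pos [ 0.49   -0.2706  0.1278] [1.7991e+02 4.0090e+01 1.4000e-01]
```

Call:
{"method": "step_arm", "body": {"series": [{"ax":0,"ay":0,"az":0.5,"x":0.0035,"y":0,"z":0,"claw":100},{"ax":0,"ay":0,"az":0.5,"x":0.0035,"y":0,"z":0,"claw":50},{"ax":0,"ay":0,"az":0.5,"x":0.0035,"y":0,"z":0,"claw":0},{"ax":0,"ay":0,"az":0.5,"x":0.0035,"y":0,"z":0,"claw":0},{"ax":0,"ay":0,"az":0.5,"x":0.0035,"y":0,"z":0,"claw":0},{"ax":0,"ay":0,"az":0.5,"x":0.0035,"y":0,"z":0,"claw":0},{"ax":0,"ay":0,"az":0.5,"x":0.0035,"y":0,"z":0,"claw":0}], "squeeze": 50}}

```text
time_s: 6.05
tool_pos: [0.4956, -0.27, 0.1271]
tool_rot: [179.9, 40.1, 0.8]
force: [0.5, -0.1, -0.0]
grip_width: 0.047
```

```bash
python3 -c "
from h import *
delta([.4935,-.2705,.128],[180,40,0.8])"
```

```text
t 6.05 shift [-0.0021 -0.0005  0.0009] rot [ 0.09 -0.09 -0.07]
q [ -0.5  43.5  30.1  73.8  -1.5 103.1 -60. ] F [ 0.5 -0.1 -0. ] T [-0.067 -0.61  -0.005] w 0.047 pos [ 0.4956 -0.27    0.1271] [179.88  40.09   0.79]
```

Still closing; giving it more time.

Call:
{"method": "step_arm", "body": {"series": [{"ax":0,"ay":0,"az":0,"x":0,"y":0,"z":0,"claw":0},{"ax":0,"ay":0,"az":0,"x":0,"y":0,"z":0,"claw":0},{"ax":0,"ay":0,"az":0,"x":0,"y":0,"z":0,"claw":0},{"ax":0,"ay":0,"az":0,"x":0,"y":0,"z":0,"claw":0},{"ax":0,"ay":0,"az":0,"x":0,"y":0,"z":0,"claw":0}]}}

```text
time_s: 6.55
tool_pos: [0.4956, -0.2699, 0.1272]
tool_rot: [179.9, 40.1, 0.8]
force: [-0.1, -0.2, -0.7]
grip_width: 0.031
```

```bash
python3 -c "
from h import *
delta([.4935,-.2705,.128],[180,40,0.8])"
```

```text
t 6.55 shift [-0.0021 -0.0006  0.0008] rot [ 0.07 -0.09 -0.07]
q [ -0.5  43.5  30.1  73.8  -1.5 103.1 -60. ] F [-0.1 -0.2 -0.7] T [ 0.093 -0.573 -0.102] w 0.031 pos [ 0.4956 -0.2699  0.1272] [179.91  40.09   0.81]
```

Call:
{"method": "step_arm", "body": {"series": [{"ax":0,"ay":0,"az":0,"x":0,"y":0,"z":0.02,"claw":0},{"ax":0,"ay":0,"az":0,"x":0,"y":0,"z":0.05,"claw":0},{"ax":0,"ay":0,"az":0,"x":0,"y":0,"z":0.08,"claw":0},{"ax":0,"ay":0,"az":0,"x":0,"y":0,"z":0.1,"claw":0},{"ax":0,"ay":-8,"az":0,"x":0,"y":0,"z":0.13,"claw":0},{"ax":0,"ay":-16,"az":0,"x":0,"y":0,"z":0.16,"claw":0},{"ax":0,"ay":-24,"az":0,"x":0,"y":0,"z":0.18,"claw":0},{"ax":0,"ay":-32,"az":0,"x":0,"y":0,"z":0.2,"claw":0},{"ax":0,"ay":-40,"az":0,"x":0,"y":0,"z":0.22,"claw":0},{"ax":0,"ay":-40,"az":0,"x":0,"y":0,"z":0.22,"claw":0}]}}

```text
time_s: 7.55
tool_pos: [0.4926, -0.2733, 0.3529]
tool_rot: [179.3, -0.6, 0.3]
force: [-0.2, -0.9, -1.9]
grip_width: 0.031
```

```bash
python3 -c "
from h import *
delta([.58,.008,.34],[180,0,0.8])
i=vision.read_camera('scene');crop(i,130,80,160,130,4.8,'pics/g1.png')
i=vision.read_camera('top');crop(i,350,150,130,110,6,'pics/g2.png')"
```

```text
t 7.55 shift [ 0.0874  0.2813 -0.0129] rot [0.69 0.57 0.51]
q [ -4.4   5.3  33.3  85.8  -2.6  88.9 -60.9] F [-0.2 -0.9 -1.9] T [-0.122  0.306  0.047] w 0.031 pos [ 0.4926 -0.2733  0.3529] [179.31  -0.56   0.29]
```

View pics/g1.png

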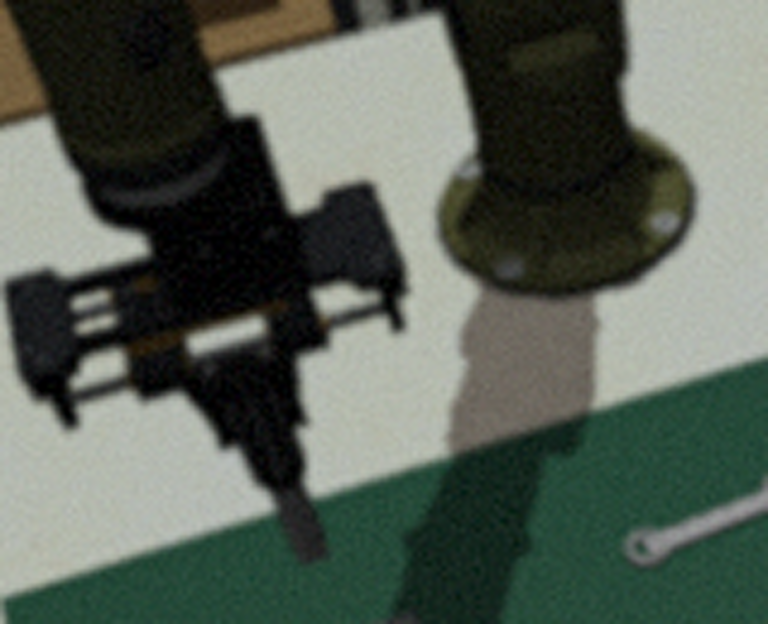

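View pics/g2.png

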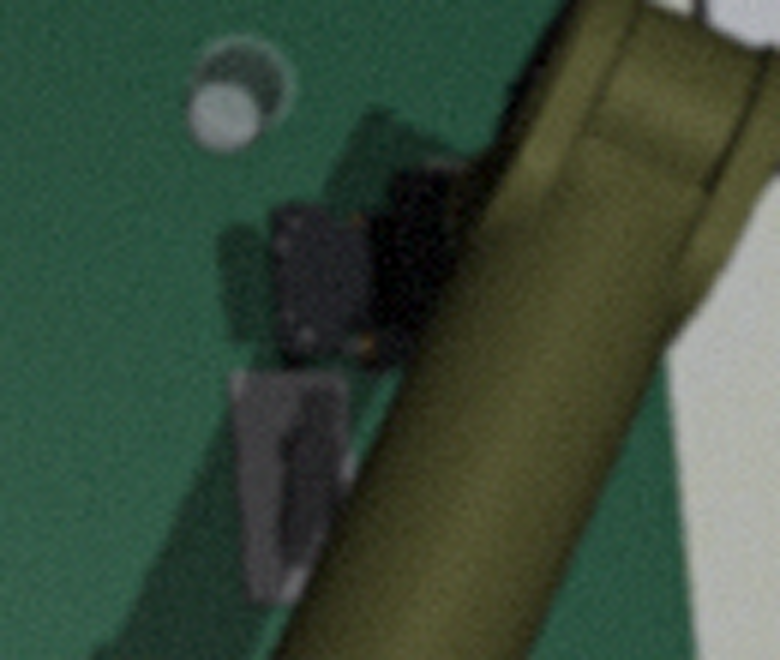

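Run:
```python
from h import *
s=np.mean([vision.read_camera('scene').astype(float) for _ in range(8)],0)
i=np.clip(s*1.8,0,255).astype(np.uint8); crop(i,180,170,30,32,18,'pics/g3.png')
o=status.get_obs(); A=R.from_euler('xyz',o['tool_rot'],degrees=True).as_matrix(); T=o['tool_pos']
for sdist in (128,48,0): print(sdist,proj('scene',T+A[:,2]*sdist/1000))
print(o['tool_pos'],o['tool_rot'],o['qpos'].round(1),o['time_s'])
```

```text
128 [[197.68710602 197.94195356]]
48 [[190.66267535 180.15319586]]
0 [[186.0386807  168.37659249]]
[ 0.49605709 -0.26972881  0.34575831] [179.3600982    0.2731822    0.64556168] [ -4.5   6.2  33.1  85.7  -2.7  89.  -60.9] 8.05
```

View pics/g3.png

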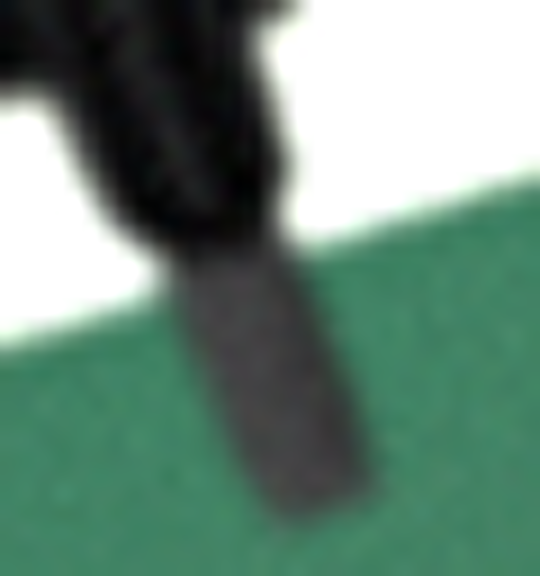

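The tip sits at scene (197.6,197.6) against a predicted (197.7,197.9), so the driver is coaxial with the tool. The broad blade face is towards the camera, so the blade lies along the jaw direction. Moving over the hub with the blade turned towards the slot's direction.

```bash
python3 -c "
from h import *
delta([.582,.0082,.30],[180,0,66])"
```

```text
t 8.05 shift [ 0.0859  0.2779 -0.0458] rot [ 0.72  0.13 65.35]
q [ -4.5   6.2  33.1  85.7  -2.7  89.  -60.9] F [-0.2  1.  -1.9] T [-0.03   0.108  0.004] w 0.0315 pos [ 0.4961 -0.2697  0.3458] [179.36   0.27   0.65]
```

Call:
{"method": "step_arm", "body": {"series": [{"ax":0.7,"ay":0.1,"az":65.3,"x":0.086,"y":0.278,"z":-0.045,"claw":0},{"ax":0.7,"ay":0.1,"az":65.3,"x":0.086,"y":0.278,"z":-0.045,"claw":0},{"ax":0.7,"ay":0.1,"az":65.3,"x":0.086,"y":0.278,"z":-0.045,"claw":0},{"ax":0.7,"ay":0.1,"az":65.3,"x":0.086,"y":0.278,"z":-0.045,"claw":0},{"ax":0.7,"ay":0.1,"az":65.3,"x":0.086,"y":0.278,"z":-0.045,"claw":0},{"ax":0.7,"ay":0.1,"az":65.3,"x":0.086,"y":0.278,"z":-0.045,"claw":0},{"ax":0.7,"ay":0.1,"az":65.3,"x":0.086,"y":0.278,"z":-0.045,"claw":0},{"ax":0.7,"ay":0.1,"az":65.3,"x":0.086,"y":0.278,"z":-0.045,"claw":0},{"ax":0.7,"ay":0.1,"az":65.3,"x":0.086,"y":0.278,"z":-0.045,"claw":0},{"ax":0.7,"ay":0.1,"az":65.3,"x":0.086,"y":0.278,"z":-0.045,"claw":0},{"ax":0.7,"ay":0.1,"az":65.3,"x":0.086,"y":0.278,"z":-0.045,"claw":0}]}}

```text
time_s: 9.15
tool_pos: [0.5817, 0.0076, 0.3021]
tool_rot: [180.0, -0.2, 65.8]
force: [0.0, -0.3, -2.5]
grip_width: 0.0315
```

Run:
```python
from h import *
s=np.mean([vision.read_camera('scene').astype(float) for _ in range(6)],0)
i=np.clip(s*1.8,0,255).astype(np.uint8); crop(i,275,160,50,62,9.5,'pics/k1.png')
delta([.582,.0082,.25],[180,0,66])
o=status.get_obs(); A=R.from_euler('xyz',o['tool_rot'],degrees=True).as_matrix(); T=o['tool_pos']
for sd in (128.6,48.6): print(sd,proj('scene',T+A[:,2]*sd/1000))
```

```text
t 9.45 shift [ 0.0004  0.0003 -0.0523] rot [-0.18  0.11  0.11]
q [-18.2   8.4  16.9  87.5  -2.6  84.3 -25.3] F [ 0.6 -0.2 -2.3] T [-0.13   0.115  0.032] w 0.0312 pos [0.5816 0.0079 0.3023] [179.97  -0.21  65.89]
128.6 [[299.63395328 198.2003642 ]]
48.6 [[298.56230229 181.21738364]]
```

View pics/k1.png

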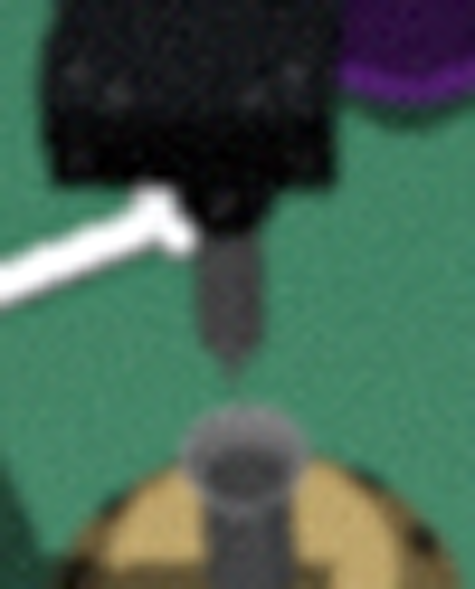

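Blade shows edge-on at crop (233,375), directly above the mouth and about 1 mm left of its centre. Descending with that small correction.

Call:
{"method": "step_arm", "body": {"series": [{"ax":-0.2,"ay":0.1,"az":0,"x":0.0005,"y":0.001,"z":-0.02,"claw":0},{"ax":-0.2,"ay":0.1,"az":0,"x":0.0005,"y":0.001,"z":-0.04,"claw":0},{"ax":-0.2,"ay":0.1,"az":0,"x":0.0005,"y":0.001,"z":-0.052,"claw":0},{"ax":-0.2,"ay":0.1,"az":0,"x":0.0005,"y":0.001,"z":-0.06,"claw":0},{"ax":-0.2,"ay":0.1,"az":0,"x":0.0005,"y":0.001,"z":-0.066,"claw":0},{"ax":-0.2,"ay":0.1,"az":0,"x":0.0005,"y":0.001,"z":-0.07,"claw":0}]}}

```text
time_s: 10.05
tool_pos: [0.5823, 0.009, 0.2322]
tool_rot: [180.0, 0.0, 65.9]
force: [-0.4, 0.6, -2.3]
grip_width: 0.0313
```

```bash
python3 -c "
from h import *
delta([.582,.009,.20],[180,0,66])"
```

```text
t 10.05 shift [-0.0003  0.     -0.0322] rot [0.03 0.03 0.09]
q [-18.1  10.1  16.6  93.6  -2.9  76.7 -25.2] F [-0.4  0.6 -2.3] T [-0.172  0.017 -0.02 ] w 0.0313 pos [0.5823 0.009  0.2322] [1.7996e+02 1.0000e-02 6.5910e+01]
```

Call:
{"method": "step_arm", "body": {"series": [{"ax":0,"ay":0,"az":0,"x":0,"y":0,"z":-0.006,"claw":0},{"ax":0,"ay":0,"az":0,"x":0,"y":0,"z":-0.012,"claw":0},{"ax":0,"ay":0,"az":0,"x":0,"y":0,"z":-0.018,"claw":0},{"ax":0,"ay":0,"az":0,"x":0,"y":0,"z":-0.024,"claw":0}]}}

```text
time_s: 10.45
tool_pos: [0.5822, 0.009, 0.2078]
tool_rot: [180.0, 0.0, 65.9]
force: [0.4, -0.3, -2.0]
grip_width: 0.0313
```

```bash
python3 -c "
from h import *
delta([.582,.009,.1956],[180,0,66])"
```

```text
t 10.45 shift [-0.0002  0.     -0.0122] rot [0.03 0.01 0.08]
q [-18.   10.8  16.6  95.6  -3.2  74.  -25. ] F [ 0.4 -0.3 -2. ] T [-0.142  0.034  0.042] w 0.0313 pos [0.5822 0.009  0.2078] [1.7998e+02 2.0000e-02 6.5920e+01]
```

Call:
{"method": "step_arm", "body": {"series": [{"ax":0,"ay":0,"az":0,"x":0,"y":0,"z":-0.005,"claw":0},{"ax":0,"ay":0,"az":0,"x":0,"y":0,"z":-0.009,"claw":0},{"ax":0,"ay":0,"az":0,"x":0,"y":0,"z":-0.012,"claw":0},{"ax":0,"ay":0,"az":0,"x":0,"y":0,"z":-0.0135,"claw":0}]}}

```text
time_s: 10.85
tool_pos: [0.582, 0.009, 0.1944]
tool_rot: [-180.0, 0.0, 65.9]
force: [-0.4, 0.0, -2.6]
grip_width: 0.0311
```

```bash
python3 -c "
from h import *
delta([.582,.009,.1956],[180,0,66])"
```

```text
t 10.85 shift [-0.      0.      0.0012] rot [ 0.03 -0.02  0.09]
q [-18.   11.3  16.5  96.6  -3.3  72.6 -24.9] F [-0.4  0.  -2.6] T [-0.097  0.074  0.024] w 0.0311 pos [0.582  0.009  0.1944] [-1.800e+02  3.000e-02  6.591e+01]
```

Call:
{"method": "step_arm", "body": {"series": [{"ax":0,"ay":0,"az":0,"x":0,"y":0,"z":-0.0015,"claw":0},{"ax":0,"ay":0,"az":0,"x":0,"y":0,"z":-0.003,"claw":0}]}}

```text
time_s: 11.05
tool_pos: [0.5823, 0.009, 0.1918]
tool_rot: [180.0, 0.0, 65.9]
force: [-0.6, 0.6, -1.6]
grip_width: 0.0312
```

Call:
{"method": "step_arm", "body": {"series": [{"ax":0,"ay":0,"az":0,"x":0,"y":0,"z":-0.001,"claw":0},{"ax":0,"ay":0,"az":0,"x":0,"y":0,"z":-0.002,"claw":0},{"ax":0,"ay":0,"az":0,"x":0,"y":0,"z":-0.002,"claw":0}]}}

```text
time_s: 11.35
tool_pos: [0.5821, 0.009, 0.1896]
tool_rot: [180.0, 0.0, 65.9]
force: [-0.4, -0.1, -2.3]
grip_width: 0.031
```

Call:
{"method": "step_arm", "body": {"series": [{"ax":0,"ay":0,"az":0,"x":0,"y":0,"z":-0.001,"claw":0},{"ax":0,"ay":0,"az":0,"x":0,"y":0,"z":-0.001,"claw":0}]}}

```text
time_s: 11.55
tool_pos: [0.5821, 0.009, 0.1886]
tool_rot: [180.0, 0.0, 65.9]
force: [0.1, 0.7, -2.1]
grip_width: 0.031
```

Call:
{"method": "step_arm", "body": {"series": [{"ax":0,"ay":0,"az":0,"x":0,"y":0,"z":-0.001,"claw":0},{"ax":0,"ay":0,"az":0,"x":0,"y":0,"z":-0.002,"claw":0},{"ax":0,"ay":0,"az":0,"x":0,"y":0,"z":-0.002,"claw":0}]}}

```text
time_s: 11.85
tool_pos: [0.582, 0.009, 0.1865]
tool_rot: [-180.0, 0.0, 65.9]
force: [-0.5, 0.5, -2.3]
grip_width: 0.0311
```

Call:
{"method": "step_arm", "body": {"series": [{"ax":0,"ay":0,"az":0,"x":0,"y":0,"z":-0.001,"claw":0},{"ax":0,"ay":0,"az":0,"x":0,"y":0,"z":-0.0015,"claw":0},{"ax":0,"ay":0,"az":0,"x":0,"y":0,"z":-0.0015,"claw":0}]}}

```text
time_s: 12.15
tool_pos: [0.5823, 0.009, 0.1858]
tool_rot: [180.0, 0.0, 65.9]
force: [-0.4, -0.2, 1.2]
grip_width: 0.0313
```

Contact came at TCP z 0.186, which puts the tip at about 0.058–0.059. That is the slot floor, not the head top, so the blade dropped straight in. Backing off slightly and turning clockwise.

Call:
{"method": "step_arm", "body": {"series": [{"ax":0,"ay":0,"az":0,"x":0,"y":0,"z":0.001,"claw":0},{"ax":0,"ay":0,"az":-6,"x":0,"y":0,"z":0.001,"claw":0},{"ax":0,"ay":0,"az":-12,"x":0,"y":0,"z":0.001,"claw":0},{"ax":0,"ay":0,"az":-18,"x":0,"y":0,"z":0.001,"claw":0},{"ax":0,"ay":0,"az":-24,"x":0,"y":0,"z":0.001,"claw":0},{"ax":0,"ay":0,"az":-30,"x":0,"y":0,"z":0.001,"claw":0}]}}

```text
time_s: 12.75
tool_pos: [0.5825, 0.0093, 0.1859]
tool_rot: [180.0, -0.0, 35.7]
force: [0.7, 0.5, -2.7]
grip_width: 0.0311
```

```bash
python3 -c "
from h import *
delta([.582,.009,.1868],[180,0,36])"
```

```text
t 12.75 shift [-0.0005 -0.0003  0.0009] rot [0.02 0.03 0.3 ]
q [-20.5  11.8  19.4  97.3  -4.1  71.6 -54.5] F [ 0.7  0.5 -2.7] T [-0.014 -0.177  0.147] w 0.0311 pos [0.5825 0.0093 0.1859] [ 1.7997e+02 -2.0000e-02  3.5700e+01]
```

Torque about z has risen by about 0.12 N m, which matches the screw turning. Continuing.

Call:
{"method": "step_arm", "body": {"series": [{"ax":0,"ay":0,"az":-6,"x":0,"y":0,"z":0,"claw":0},{"ax":0,"ay":0,"az":-12,"x":0,"y":0,"z":0,"claw":0},{"ax":0,"ay":0,"az":-18,"x":0,"y":0,"z":0,"claw":0},{"ax":0,"ay":0,"az":-24,"x":0,"y":0,"z":0,"claw":0},{"ax":0,"ay":0,"az":-30,"x":0,"y":0,"z":0,"claw":0},{"ax":0,"ay":0,"az":-36,"x":0,"y":0,"z":0,"claw":0},{"ax":0,"ay":0,"az":-42,"x":0,"y":0,"z":0,"claw":0},{"ax":0,"ay":0,"az":-48,"x":0,"y":0,"z":0,"claw":0}]}}

```text
time_s: 13.55
tool_pos: [0.5819, 0.0086, 0.1859]
tool_rot: [179.9, 0.1, -12.3]
force: [0.4, -0.4, -1.4]
grip_width: 0.0312
```

```bash
python3 -c "
from h import *
delta([.582,.009,.1868],[180,0,-30])"
```

```text
t 13.55 shift [0.0001 0.0004 0.0009] rot [  0.04  -0.07 -17.68]
q [ -24.7   12.    24.3   97.4   -5.1   71.7 -101.5] F [ 0.4 -0.4 -1.4] T [-0.224  0.393  0.131] w 0.0312 pos [0.5819 0.0086 0.1859] [ 1.7994e+02  5.0000e-02 -1.2320e+01]
```

Call:
{"method": "step_arm", "body": {"series": [{"ax":0,"ay":0,"az":-5,"x":0,"y":0,"z":0,"claw":0},{"ax":0,"ay":0,"az":-10,"x":0,"y":0,"z":0,"claw":0},{"ax":0,"ay":0,"az":-15,"x":0,"y":0,"z":0,"claw":0},{"ax":0,"ay":0,"az":-20,"x":0,"y":0,"z":0,"claw":0}]}}

```text
time_s: 13.95
tool_pos: [0.5815, 0.0086, 0.1858]
tool_rot: [179.9, 0.1, -32.3]
force: [-0.6, -0.5, -1.3]
grip_width: 0.0312
```

```bash
python3 -c "
from h import *
delta([.582,.009,.1868],[180,0,-30])"
```

```text
t 13.95 shift [0.0005 0.0004 0.001 ] rot [ 0.04 -0.12  2.28]
q [ -26.5   12.2   26.4   97.5   -5.6   71.8 -121.1] F [-0.6 -0.5 -1.3] T [-0.206  0.627  0.069] w 0.0312 pos [0.5815 0.0086 0.1858] [ 1.799e+02  8.000e-02 -3.228e+01]
```

Call:
{"method": "step_arm", "body": {"series": [{"ax":0,"ay":0,"az":-4,"x":0,"y":0,"z":0,"claw":0},{"ax":0,"ay":0,"az":-8,"x":0,"y":0,"z":0,"claw":0},{"ax":0,"ay":0,"az":-12,"x":0,"y":0,"z":0,"claw":0}]}}

```text
time_s: 14.25
tool_pos: [0.5813, 0.0086, 0.1859]
tool_rot: [179.9, 0.1, -44.2]
force: [-1.6, -0.7, -0.7]
grip_width: 0.0311
```

```bash
python3 -c "
from h import *
delta([.582,.009,.1868],[180,0,-30])"
```

```text
t 14.25 shift [0.0007 0.0004 0.0009] rot [ 0.05 -0.14 14.24]
q [ -27.6   12.2   27.7   97.5   -5.9   71.8 -132.8] F [-1.6 -0.7 -0.7] T [-0.147  0.726  0.106] w 0.0311 pos [0.5813 0.0086 0.1859] [ 1.7988e+02  8.0000e-02 -4.4240e+01]
```

Call:
{"method": "step_arm", "body": {"series": [{"ax":0,"ay":0,"az":-4,"x":0,"y":0,"z":0,"claw":0},{"ax":0,"ay":0,"az":-8,"x":0,"y":0,"z":0,"claw":0},{"ax":0,"ay":0,"az":-12,"x":0,"y":0,"z":0,"claw":0},{"ax":0,"ay":0,"az":-15,"x":0,"y":0,"z":0,"claw":0}]}}

```text
time_s: 14.65
tool_pos: [0.581, 0.0087, 0.1858]
tool_rot: [179.8, 0.1, -59.2]
force: [-2.4, -1.0, 0.1]
grip_width: 0.0311
```

```bash
python3 -c "
from h import *
delta([.582,.009,.1868],[180,0,-30])"
```

```text
t 14.65 shift [0.001  0.0003 0.001 ] rot [ 0.06 -0.17 29.2 ]
q [ -29.    12.4   29.3   97.6   -6.3   71.9 -147.4] F [-2.4 -1.   0.1] T [-0.136  0.93   0.357] w 0.0311 pos [0.581  0.0087 0.1858] [ 1.7984e+02  7.0000e-02 -5.9200e+01]
```

Call:
{"method": "step_arm", "body": {"series": [{"ax":0,"ay":0,"az":-2,"x":0,"y":0,"z":0,"claw":0},{"ax":0,"ay":0,"az":-3.5,"x":0,"y":0,"z":0,"claw":0},{"ax":0,"ay":0,"az":-3.5,"x":0,"y":0,"z":0,"claw":0}]}}

```text
time_s: 14.95
tool_pos: [0.5812, 0.0089, 0.1858]
tool_rot: [179.9, 0.1, -62.6]
force: [-3.2, 0.3, 0.6]
grip_width: 0.0309
```

```bash
python3 -c "
from h import *
delta([.582,.009,.1868],[180,0,-30])"
```

```text
t 14.95 shift [0.0008 0.0001 0.001 ] rot [ 0.06 -0.15 32.55]
q [ -29.7   12.4   30.2   97.6   -6.5   71.9 -150.6] F [-3.2  0.3  0.6] T [-0.193  1.237  0.446] w 0.0309 pos [0.5812 0.0089 0.1858] [ 1.7986e+02  6.0000e-02 -6.2550e+01]
```

Call:
{"method": "step_arm", "body": {"series": [{"ax":0,"ay":0,"az":6,"x":0,"y":0,"z":0,"claw":0},{"ax":0,"ay":0,"az":12,"x":0,"y":0,"z":0,"claw":0},{"ax":0,"ay":0,"az":12,"x":0,"y":0,"z":0,"claw":0}], "squeeze": 60}}

```text
time_s: 15.25
tool_pos: [0.582, 0.0093, 0.1859]
tool_rot: [180.0, 0.1, -50.6]
force: [-0.6, 0.6, -2.5]
grip_width: 0.0306
```

```bash
python3 -c "
from h import *
delta([.582,.009,.1868],[180,0,-50.6])"
```

```text
t 15.25 shift [-0.     -0.0003  0.0009] rot [-0.04 -0.04 -0.03]
q [ -28.5   12.3   28.8   97.5   -6.3   71.7 -138.9] F [-0.6  0.6 -2.5] T [0.138 0.625 0.039] w 0.0306 pos [0.582  0.0093 0.1859] [ 1.800e+02  6.000e-02 -5.057e+01]
```

Call:
{"method": "step_arm", "body": {"series": [{"ax":0,"ay":0,"az":-3,"x":0,"y":0,"z":0,"claw":0},{"ax":0,"ay":0,"az":-6,"x":0,"y":0,"z":0,"claw":0},{"ax":0,"ay":0,"az":-6,"x":0,"y":0,"z":0,"claw":0}]}}

```text
time_s: 15.55
tool_pos: [0.5819, 0.0096, 0.1859]
tool_rot: [180.0, 0.1, -56.7]
force: [-2.1, 1.1, -2.2]
grip_width: 0.0308
```

```bash
python3 -c "
from h import *
delta([.582,.009,.1868],[180,0,-50.6])"
```

```text
t 15.55 shift [ 0.0001 -0.0006  0.0009] rot [-0.05 -0.07  6.1 ]
q [ -29.1   12.4   29.5   97.6   -6.4   71.8 -144.9] F [-2.1  1.1 -2.2] T [0.277 0.784 0.072] w 0.0308 pos [0.5819 0.0096 0.1859] [ 1.7998e+02  8.0000e-02 -5.6700e+01]
```

Call:
{"method": "step_arm", "body": {"series": [{"ax":0,"ay":0,"az":-3,"x":0,"y":0,"z":0,"claw":0},{"ax":0,"ay":0,"az":-6.5,"x":0,"y":0,"z":0,"claw":0},{"ax":0,"ay":0,"az":-6.5,"x":0,"y":0,"z":0,"claw":0}]}}

```text
time_s: 15.85
tool_pos: [0.5819, 0.0097, 0.1859]
tool_rot: [180.0, 0.1, -63.0]
force: [-1.8, 1.3, -2.9]
grip_width: 0.0311
```

```bash
python3 -c "
from h import *
delta([.582,.009,.1868],[180,0,-50.6])"
```

```text
t 15.85 shift [ 0.0001 -0.0007  0.0009] rot [-0.04 -0.07 12.43]
q [ -30.    12.5   30.4   97.6   -6.7   71.8 -151.1] F [-1.8  1.3 -2.9] T [0.413 0.69  0.426] w 0.0311 pos [0.5819 0.0097 0.1859] [ 1.7997e+02  7.0000e-02 -6.3030e+01]
```

The torque goes from about 0.1 N m while turning to over 0.4 N m against something solid, and that repeated after rocking back. The screw is on its stop after roughly 100° plus the slot play. Withdrawing, then checking the slot by camera.

Call:
{"method": "step_arm", "body": {"series": [{"ax":0,"ay":0,"az":8,"x":0,"y":0,"z":0,"claw":0},{"ax":0,"ay":0,"az":8,"x":0,"y":0,"z":0.015,"claw":0},{"ax":0,"ay":0,"az":8,"x":0,"y":0,"z":0.035,"claw":0},{"ax":0,"ay":0,"az":8,"x":0,"y":0,"z":0.06,"claw":0},{"ax":0,"ay":0,"az":8,"x":0,"y":0,"z":0.1,"claw":0},{"ax":0,"ay":0,"az":8,"x":0,"y":0,"z":0.14,"claw":0},{"ax":0,"ay":0,"az":8,"x":0,"y":0,"z":0.17,"claw":0},{"ax":0,"ay":0,"az":8,"x":0,"y":0,"z":0.17,"claw":0}]}}

```text
time_s: 16.65
tool_pos: [0.5848, 0.0081, 0.3631]
tool_rot: [-179.4, -0.3, -55.3]
force: [0.2, 0.2, -2.1]
grip_width: 0.0313
```

```bash
python3 -c "
from h import *
delta([.4935,.265,.356],[180,0,60])
b=np.load('pics/top_avg.npy');a=np.load('pics/scene_avg.npy')
crop(np.clip(b*1.6,0,255).astype(np.uint8),240,205,34,38,14,'pics/p1.png')
crop(np.clip(a*1.6,0,255).astype(np.uint8),340,158,40,44,12,'pics/p2.png')"
```

```text
t 16.65 shift [-0.0913  0.2569 -0.0071] rot [ -0.72   0.35 115.29]
q [ -29.8    8.5   30.4   81.4   -4.4   90.5 -145. ] F [ 0.2  0.2 -2.1] T [-0.052  0.126 -0.005] w 0.0313 pos [0.5848 0.0081 0.3631] [-179.41   -0.32  -55.3 ]
```

View pics/p1.png

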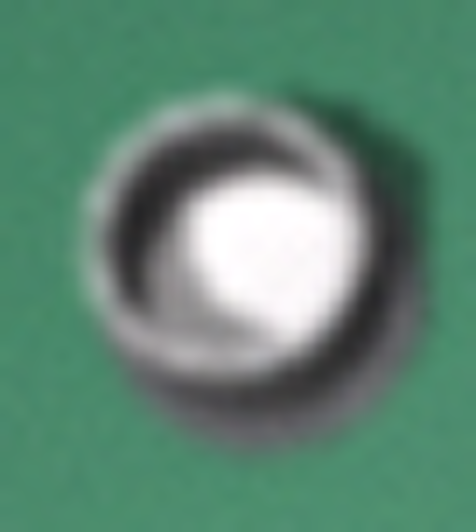

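View pics/p2.png

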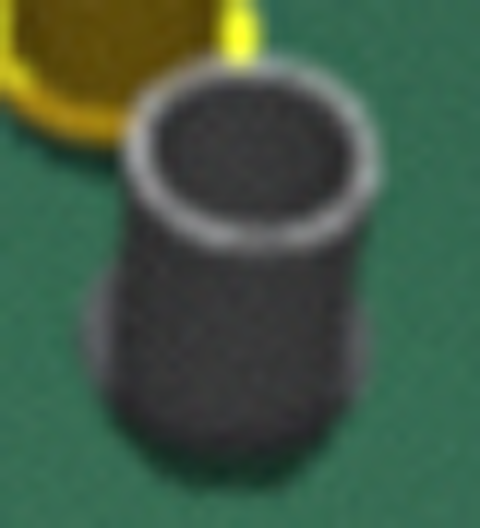

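The rim of the grey pot is centred at top (256.1,221.5) and scene (360.5,170.2). It is the steel one, with the yellow look-alike behind it.

```bash
python3 -c "
from h import *
print(plane('top',(256.1,221.5),.09),plane('scene',(360.5,170.2),.09),tri((360.5,170.2),(256.1,221.5)))"
```

```text
[0.49483987 0.26596594 0.09      ] [0.49384626 0.26920931 0.09      ] (array([0.49500281, 0.26693199, 0.09197173]), np.float64(0.0025982108011108175))
```

Call:
{"method": "step_arm", "body": {"series": [{"ax":-0.7,"ay":0.3,"az":95,"x":-0.09,"y":0.257,"z":0,"claw":0},{"ax":-0.7,"ay":0.3,"az":95,"x":-0.09,"y":0.257,"z":0,"claw":0},{"ax":-0.7,"ay":0.3,"az":95,"x":-0.09,"y":0.257,"z":0,"claw":0},{"ax":-0.7,"ay":0.3,"az":95,"x":-0.09,"y":0.257,"z":0,"claw":0},{"ax":-0.7,"ay":0.3,"az":95,"x":-0.09,"y":0.257,"z":0,"claw":0},{"ax":-0.7,"ay":0.3,"az":95,"x":-0.09,"y":0.257,"z":0,"claw":0},{"ax":-0.7,"ay":0.3,"az":95,"x":-0.09,"y":0.257,"z":0,"claw":0},{"ax":-0.7,"ay":0.3,"az":95,"x":-0.09,"y":0.257,"z":0,"claw":0},{"ax":-0.7,"ay":0.3,"az":95,"x":-0.09,"y":0.257,"z":0,"claw":0},{"ax":-0.7,"ay":0.3,"az":95,"x":-0.09,"y":0.257,"z":0,"claw":0},{"ax":-0.7,"ay":0.3,"az":95,"x":-0.09,"y":0.257,"z":0,"claw":0},{"ax":-0.7,"ay":0.3,"az":95,"x":-0.09,"y":0.257,"z":0,"claw":0}]}}

```text
time_s: 17.85
tool_pos: [0.4924, 0.2657, 0.3561]
tool_rot: [179.3, 0.2, 39.8]
force: [-0.3, -1.1, -1.7]
grip_width: 0.0305
```

Run:
```python
from h import *
s=np.mean([vision.read_camera('top').astype(float) for _ in range(10)],0)
i=np.clip(s*1.6,0,255).astype(np.uint8); crop(i,312,182,26,26,22,'pics/q2.png')
i=vision.read_camera('scene'); crop(np.clip(i*1.5,0,255).astype(np.uint8),270,70,160,140,4.8,'pics/q3.png')
delta([.4935,.265,.25],[180,0,40])
o=status.get_obs(); A=R.from_euler('xyz',o['tool_rot'],degrees=True).as_matrix(); T=o['tool_pos']
print((proj('scene',T+A[:,2]*.128)-[270,70]+.5)*4.8)
```

```text
t 18.4 shift [ 0.0014 -0.001  -0.1062] rot [0.65 0.27 0.11]
q [-43.5   5.4  13.1  84.6  -0.5  90.3 -80.6] F [ 0.2 -0.7 -2.8] T [-0.049  0.131 -0.034] w 0.031 pos [0.4921 0.266  0.3562] [179.33   0.21  39.89]
[[449.39721958 347.2120372 ]]
```

View pics/q2.png

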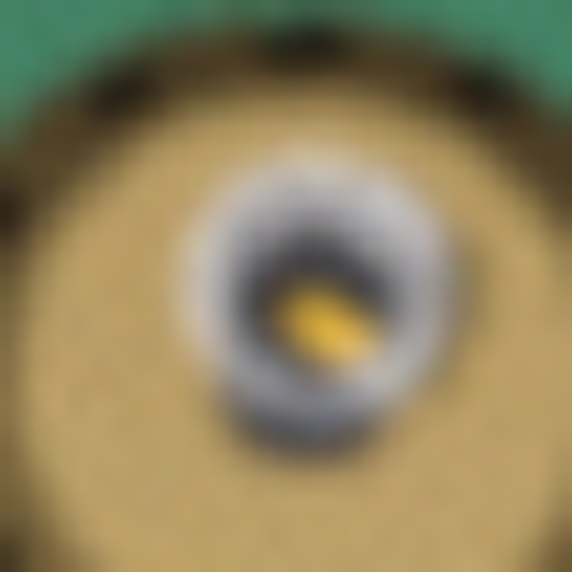

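View pics/q3.png

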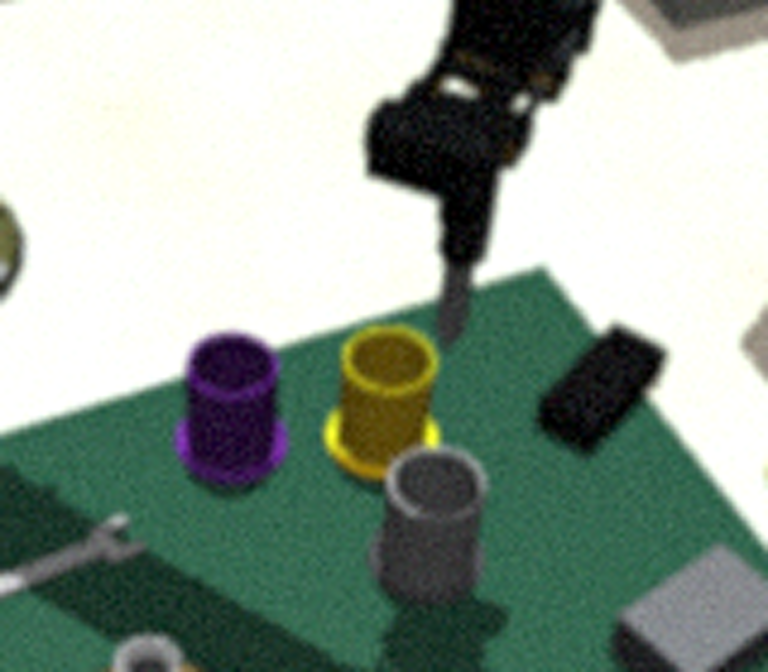

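The slot now runs at roughly yaw 60°, about 95–100° clockwise from before, which matches the screw being home. In the scene view the driver is held over the grey pot, tip at crop (450,340) and rim at crop (437,480). Lowering it.

Call:
{"method": "step_arm", "body": {"series": [{"ax":0.6,"ay":0.2,"az":0,"x":0.0024,"y":0.001,"z":-0.03,"claw":0},{"ax":0.6,"ay":0.2,"az":0,"x":0.0024,"y":0.001,"z":-0.07,"claw":0},{"ax":0.6,"ay":0.2,"az":0,"x":0.0024,"y":0.001,"z":-0.11,"claw":0},{"ax":0.6,"ay":0.2,"az":0,"x":0.0024,"y":0.001,"z":-0.13,"claw":0},{"ax":0.6,"ay":0.2,"az":0,"x":0.0024,"y":0.001,"z":-0.15,"claw":0},{"ax":0.6,"ay":0.2,"az":0,"x":0.0024,"y":0.001,"z":-0.17,"claw":0},{"ax":0.6,"ay":0.2,"az":0,"x":0.0024,"y":0.001,"z":-0.19,"claw":0},{"ax":0.6,"ay":0.2,"az":0,"x":0.0024,"y":0.001,"z":-0.205,"claw":0},{"ax":0.6,"ay":0.2,"az":0,"x":0.0024,"y":0.001,"z":-0.215,"claw":0}]}}

```text
time_s: 19.3
tool_pos: [0.4941, 0.2668, 0.1399]
tool_rot: [179.9, 0.1, 39.9]
force: [-0.9, -0.1, -2.3]
grip_width: 0.0311
```

Call:
{"method": "step_arm", "body": {"series": [{"ax":0,"ay":0,"az":0,"x":0,"y":0,"z":-0.003,"claw":0},{"ax":0,"ay":0,"az":0,"x":0,"y":0,"z":-0.005,"claw":0},{"ax":0,"ay":0,"az":0,"x":0,"y":0,"z":-0.006,"claw":0}]}}

```text
time_s: 19.6
tool_pos: [0.495, 0.2673, 0.1359]
tool_rot: [179.9, -0.1, 39.9]
force: [-0.2, 0.1, -2.0]
grip_width: 0.031
```

Call:
{"method": "step_arm", "body": {"series": [{"ax":0,"ay":0,"az":0,"x":0,"y":0,"z":-0.001,"claw":0},{"ax":0,"ay":0,"az":0,"x":0,"y":0,"z":-0.002,"claw":0},{"ax":0,"ay":0,"az":0,"x":0,"y":0,"z":-0.003,"claw":0},{"ax":0,"ay":0,"az":0,"x":0,"y":0,"z":-0.003,"claw":0}]}}

```text
time_s: 20.0
tool_pos: [0.4945, 0.267, 0.1322]
tool_rot: [179.9, -0.0, 39.9]
force: [0.2, -0.3, -1.9]
grip_width: 0.031
```

Call:
{"method": "step_arm", "body": {"series": [{"ax":0,"ay":0,"az":0,"x":0,"y":0,"z":-0.0015,"claw":0},{"ax":0,"ay":0,"az":0,"x":0,"y":0,"z":-0.0015,"claw":0}]}}

```text
time_s: 20.2
tool_pos: [0.4949, 0.2672, 0.1317]
tool_rot: [179.9, -0.1, 39.9]
force: [-1.6, -1.3, 4.6]
grip_width: 0.0314
```

Run:
```python
from h import *
i=vision.read_camera('scene'); crop(np.clip(i*1.5,0,255).astype(np.uint8),290,90,130,120,5,'pics/r1.png')
delta([.4945,.267,.13],[180,0,40])
```

```text
t 20.25 shift [-0.0004 -0.0002 -0.0017] rot [0.   0.11 0.09]
q [-42.5  11.7  12.8 103.4  -2.8  65.1 -78.9] F [-1.9 -0.5  4.3] T [-0.264  0.566  0.   ] w 0.0312 pos [0.4949 0.2672 0.1317] [ 1.7993e+02 -9.0000e-02  3.9920e+01]
```

View pics/r1.png

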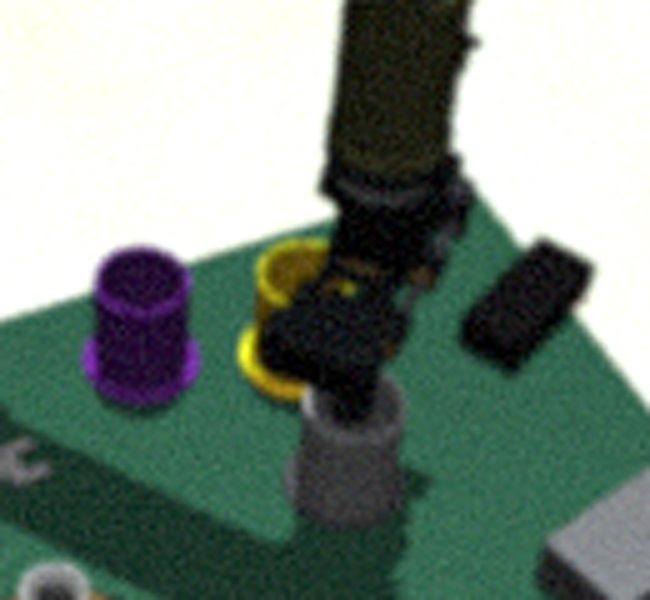

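The driver's tip is on the pot floor (force +6 N) and the driver is still held. I'll lean it slightly in the free direction, across the jaws and away from the look-alikes, before opening.

Call:
{"method": "step_arm", "body": {"series": [{"ax":0,"ay":0,"az":0,"x":0,"y":0,"z":0.001,"claw":0},{"ax":-3.2,"ay":3.8,"az":0,"x":0.009,"y":0.0075,"z":0.0005,"claw":0},{"ax":-6.4,"ay":7.7,"az":0,"x":0.018,"y":0.015,"z":-0.001,"claw":0},{"ax":-6.4,"ay":7.7,"az":0,"x":0.018,"y":0.015,"z":-0.001,"claw":0},{"ax":-6.4,"ay":7.7,"az":0,"x":0.018,"y":0.015,"z":-0.001,"claw":0}]}}

```text
time_s: 20.75
tool_pos: [0.5132, 0.283, 0.1292]
tool_rot: [180.0, 10.0, 40.0]
force: [-1.2, 0.9, 0.8]
grip_width: 0.0315
```

Run:
```python
from h import *
delta([.4945,.267,.13],[180,0,40])
```

```text
t 20.75 shift [-0.0187 -0.016   0.0008] rot [ 6.46 -7.64  0.04]
q [-42.5  22.1  12.9  91.4  -3.1  76.9 -79.2] F [-1.2  0.9  0.8] T [ 0.198  0.119 -0.041] w 0.0315 pos [0.5132 0.283  0.1292] [179.95  10.    39.96]
```

Call:
{"method": "step_arm", "body": {"series": [{"ax":0,"ay":0,"az":0,"x":0,"y":0,"z":0,"claw":100},{"ax":0,"ay":0,"az":0,"x":0,"y":0,"z":0,"claw":100},{"ax":0,"ay":0,"az":0,"x":0,"y":0,"z":0,"claw":100},{"ax":0,"ay":0,"az":0,"x":0,"y":0,"z":0,"claw":100},{"ax":0,"ay":0,"az":0,"x":0,"y":0,"z":0,"claw":100},{"ax":0,"ay":0,"az":0,"x":0,"y":0,"z":0,"claw":100},{"ax":0,"ay":0,"az":0,"x":0,"y":0,"z":0,"claw":100},{"ax":0,"ay":0,"az":0,"x":0,"y":0,"z":0,"claw":100},{"ax":0,"ay":0,"az":0,"x":0,"y":0,"z":0,"claw":100},{"ax":0,"ay":0,"az":0,"x":0,"y":0,"z":0,"claw":100}]}}

```text
time_s: 21.75
tool_pos: [0.5125, 0.282, 0.1297]
tool_rot: [180.0, 10.0, 39.9]
force: [-0.9, 0.1, 0.6]
grip_width: 0.0865
```

Call:
{"method": "step_arm", "body": {"series": [{"ax":0,"ay":0,"az":0,"x":0.001,"y":0.001,"z":0.01,"claw":100},{"ax":0,"ay":0,"az":0,"x":0.003,"y":0.002,"z":0.02,"claw":100},{"ax":0,"ay":0,"az":0,"x":0.005,"y":0.004,"z":0.035,"claw":100},{"ax":0,"ay":0,"az":0,"x":0.007,"y":0.006,"z":0.055,"claw":100},{"ax":0,"ay":0,"az":0,"x":0.011,"y":0.009,"z":0.08,"claw":100},{"ax":0,"ay":0,"az":0,"x":0.015,"y":0.012,"z":0.11,"claw":100},{"ax":0,"ay":0,"az":0,"x":0.02,"y":0.017,"z":0.15,"claw":100},{"ax":0,"ay":0,"az":0,"x":0.02,"y":0.017,"z":0.19,"claw":100}]}}

```text
time_s: 22.55
tool_pos: [0.5327, 0.2996, 0.3222]
tool_rot: [180.0, 9.9, 39.9]
force: [0.2, 0.7, -1.0]
grip_width: 0.087
```

Call:
{"method": "step_arm", "body": {"series": [{"ax":0,"ay":0,"az":0,"x":0,"y":0.05,"z":0.02,"claw":100},{"ax":0,"ay":0,"az":0,"x":0,"y":0.1,"z":0.03,"claw":100},{"ax":0,"ay":0,"az":0,"x":-0.03,"y":0.14,"z":0.03,"claw":100},{"ax":0,"ay":0,"az":0,"x":-0.08,"y":0.18,"z":0.03,"claw":100},{"ax":0,"ay":0,"az":0,"x":-0.1,"y":0.2,"z":0.03,"claw":100},{"ax":0,"ay":0,"az":0,"x":-0.1,"y":0.2,"z":0.03,"claw":100},{"ax":0,"ay":0,"az":0,"x":-0.1,"y":0.2,"z":0.03,"claw":100}]}}

```text
time_s: 23.25
tool_pos: [0.4312, 0.5004, 0.3509]
tool_rot: [180.0, 9.9, 40.1]
force: [1.0, -0.9, 1.2]
grip_width: 0.0871
```

Run:
```python
from h import *
i=vision.read_camera('scene'); cv2.imwrite('pics/s0.png',i[:,:,::-1]); crop(np.clip(i*1.5,0,255).astype(np.uint8),290,90,130,120,5,'pics/s1.png')
i=vision.read_camera('top'); cv2.imwrite('pics/s2.png',i[:,:,::-1]); crop(np.clip(i*1.5,0,255).astype(np.uint8),210,180,90,90,6,'pics/s3.png')
delta([.4945,.267,.13],[180,0,40])
```

```text
t 23.35 shift [ 0.0607 -0.2311 -0.2207] rot [ 6.44 -7.53  0.18]
q [-56.1  26.7   9.4  59.4  -5.6 104.  -98.4] F [ 1.4 -0.9  0.1] T [ 0.046 -0.118  0.032] w 0.087 pos [0.4338 0.4981 0.3507] [179.89   9.91  39.81]
```

View pics/s1.png

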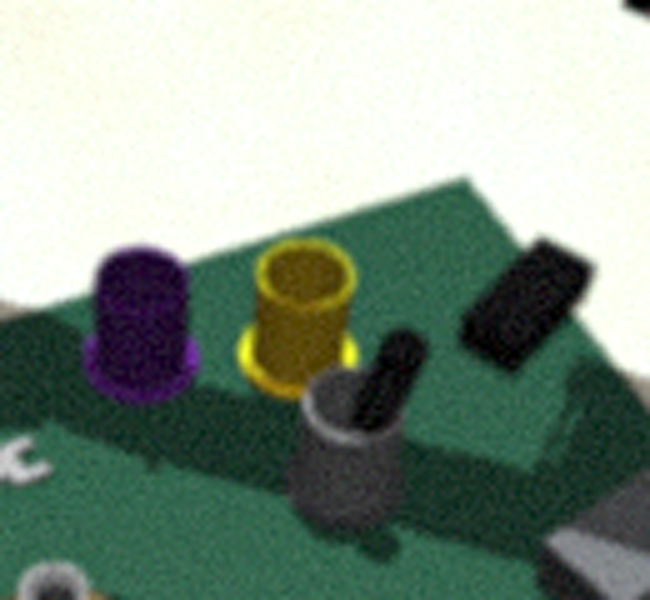

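View pics/s3.png

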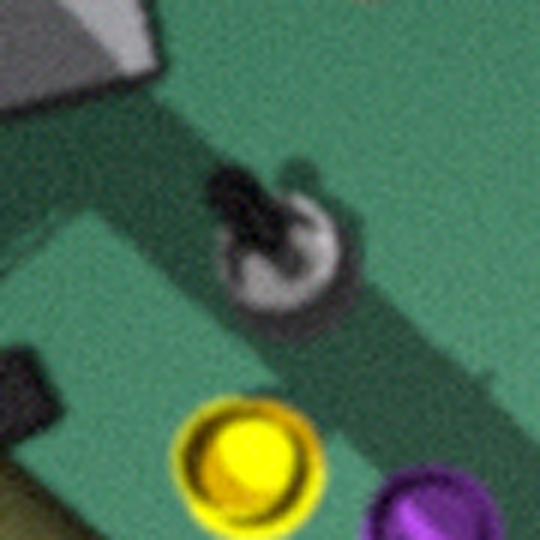

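View pics/s0.png

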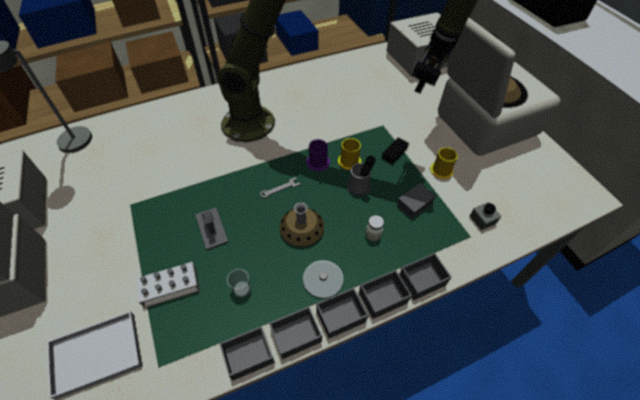

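The driver stands blade down in the grey pot, handle at scene (371,159) and top (248,210). Everything else looks to be where it was. One numerical check of the lean and the bystanders, then hand in.

Run:
```python
from h import *
P,e=tri((371.1,158.6),(247.5,210.3)); print('handle end',P,e,'lean',np.degrees(np.arccos(min(1,P[2]/.165))))
a=cv2.imread('pics/scene0.png').astype(int); b=cv2.imread('pics/s0.png').astype(int)
for n,(x,y) in dict(reagent=(374,228),beaker=(238,283),lid=(323,279),spanner=(280,188),tipbox=(416,201),rack=(168,285),brick=(396,150)).items():
    A=a[y-22:y+22,x-24:x+24].astype(np.float32).mean(2);B=b[y-22:y+22,x-24:x+24].astype(np.float32).mean(2)
    print(n,np.round(cv2.phaseCorrelate(A,B)[0],2))
```

```text
handle end [0.52114262 0.2860457  0.16890413] 0.00037796099389150284 lean 0.0
reagent [-0.05  0.53]
beaker [0.01 0.46]
lid [0.08 0.51]
spanner [-0.05  0.37]
tipbox [-0.06  0.71]
rack [-0.16  0.55]
brick [0.  0.4]
```

```bash
python3 -c "
from cell import workorder; print(workorder.sign_off())"
```

```text
the job is handed in; nothing more can be done
None
```

The screw is turned home and the driver stands blade down in the grey steel pot. I handed the job in at about 23 s of the 72 s, and no verdict was reported.

**What I did:** I took the driver from its rest, coaxial with the tool, and the blade dropped into the slot first time. I turned it clockwise about 128° in all, including the slot play, until it met a hard stop. Then I withdrew it, lowered it to the pot floor still held, leaned it slightly and let go.

**Checks:**
- **Stop:** torque rose from about 0.1 N m while turning to about 0.43 N m, and did so again after rocking back.
- **Slot:** after withdrawal it showed at roughly yaw 60° against about −24° before, so about 95–100° clockwise. The camera shows the slot only coarsely.
- **Pot:** contact of about 6 N on the floor before release. Afterwards the handle end triangulated at z = 0.169, a few millimetres higher than a leaning driver should give, so the lean computed as 0° and was not measured. The pictures show a modest lean, well within the limit.
- **Bystanders:** all seven shifted by less than 1 pixel in the scene view, all the same way, so none moved.
- **Arm:** standing well clear with the gripper open, with only noise on the force reading.

**What did not go to plan:** the first approach to the handle, higher up, was stopped by the joint 6 limit. Moving lower solved it. The contact height at the slot floor was about 2 mm off my estimate of the grip.

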